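# Pull out the blue thread tray with the hand hook

### The arm

A 6-joint arm with a two-finger parallel gripper is mounted at the origin on the work surface. World frame = base frame: x ahead of the robot, y to its left, z up, the work surface at z = 0. Lengths are in mm, angles in degrees, forces in N, time in s.
With the tool pointing down it reaches from about 300 to 850 mm from the base axis. Payload 4.2 kg.
Tool frame: the origin (TCP) lies midway between the tips of the shut fingers; the grasp point (between the pads) lies 19 mm behind it (env.tcp_to_grasp is the distance from the TCP to the grasp point, in mm); z points along the fingers, x is the direction in which the jaws open and shut, and the axes are right-handed (so a half turn about z gives the same grasp; the last joint's range is limited). The gripper opens to 91 mm and grips with 3 to 60 N. Pads are 32 mm wide; open, the fingers measure 118 mm over their backs; the gripper's body (76 mm by 178 mm) begins 60 mm behind the grasp point.
Start: joints at [-75.287, 18.312, 89.639, -0, 72.044, -1.146], TCP at [157.138, -553.128, 213.976] pointing down, gripper open.
Joint ranges: [-177.97, 177.97], [-48.28, 115.42], [12.27, 149.76], [-77.06, 257.06], [2.81, 150.46], [-146.56, 146.56]. Speed limits (degrees/s): [147.25, 147.25, 180, 180, 180, 180].

### API

Orientations are given as [roll, pitch, yaw] about the fixed x, y, z axes, in that order (R = Rz(yaw) Ry(pitch) Rx(roll)).
In Python, from workcell import env gives the robot as it stands.
- The arm moves only by the tool drive_tool, never from a script. Its argument "motion" is a list of rows, each a list of 2 entries, a list of its own where there are three numbers: the shift along the world's x, y, z in m, then the turn, a rotation vector about the world's x, y, z in rad. In form: [[[dx, dy, dz], [wx, wy, wz]], ...]. A call has exactly 10 rows; each row shifts and turns the commanded pose from where the row before left it; what a row does not reach is not made up. A row lasts 1/12 s, in which the tool goes at most 41.7 mm and 7.16 degrees, less where a joint would pass 70% of its speed; a pose out of reach is approached as far as the arm can. A call is refused whole if a number of a shift passes 0.0417 or a number of a turn 0.125, either way. A call with a gripper value outside its range is refused whole. "claw" is the opening, from 0 (shut) to 1 (fully open), set as the call begins (left out, the last holds). The fingers move at their own pace and stop on an object; "force" is the grip in N (left out, the last holds). Time passes only in rows, so rows that do not move let the fingers close, or fill a call up. It gives the time, the measured TCP pose, the force and the opening at its end, in the units of the state.
- env.state(): the state, without advancing time (a new reading comes with each control period).
- env.grab_frame(name): name is "side" or "top" or "wrist"; returns the picture (384x512x3 uint8, red, green, blue); there is no depth.
- env.camera_params(name): a dict with "fov_y" (degrees; the focal length in pixels is half the picture's height over the tangent of half this angle, whatever the lens; pixels are square), "cx", "cy" (the principal point, pixels), "pose" (4x4, takes a point from camera to world coordinates). Camera axes: x right, y down, z forward; pixel columns grow to the right and rows downward; lengths in mm; the calibration is good to about 2 mm. A picture is of the moment at which its call begins: read the wrist's pose just before it. camera_params takes no time and is no camera call; for the wrist camera it gives the pose at the moment of the call.
- env.job_done(): hands the job in, once; it reports no verdict.
The state is a dict: "time_s": time; "qpos": joint angles; "qvel": joint speeds; "effort": joint torques, N m; "ee_pos": TCP position; "ee_rot": TCP orientation; "force": force on the tool from outside, world axes, zero at the start; "torque": the same for the moment, N m; "gripper_width": finger opening in mm.
Only numpy, scipy, OpenCV 4.12 (cv2) and the standard library are available. Lean on these libraries where they do the work, as an engineer would, in place of code of your own. Each camera call takes 0.05 s, during which the arm holds its last target.

### The job

Take the red-handled hook from its wooden rest, hook it into the finger hole of the blue tray and pull that tray out at least three quarters of its travel. Then lay the hook back in its rest as you found it and let go. Touch the blue tray and its chest with the hook only, leave the yellow tray shut as it is, and do not disturb the other things on the table.

Things in the scene. Friction and masses are not known exactly. Their poses are not given: they have to be found in the camera images.
- hook: Loose hook, 0.12 kg. Red handle 110 (x) x 20 (y) x 20 mm (z), origin at the centre of its underside. A steel rod 7 mm thick leaves its +x end at z = 10 mm, runs to x = 85 and bends straight down to a tip at z = -30. Lies level in the rest, underside 50 mm over the table, its x within 0.4 rad of world +x; balance point at about x = 12. Grip across the handle from above, between the uprights.
- hook_tip (a point): Rounded lower end of the hook's bent-down rod (at x = 85, y = 0, z = -30 mm in the hook's frame); 20 mm above the table while the hook lies in the rest.
- rest: Fixed wooden rest; origin at the centre of its underside, z up, x along the lying hook (bent end to +x). Base 100 x 70 x 12 mm; two uprights 8 mm thick at x = -38 and 38, 56 mm wide (y), notch floors 50 mm high; sloping cheeks to about 67 mm: notch about 25 mm wide at the floor, 38 at the mouth. Hook in place: its origin at x = 0, y = 0, z = 50 mm, axes parallel.
- chest_blue: Fixed pale wooden chest of the blue tray, 170 mm deep (its x) x 130 mm wide (y) x 75 mm high; origin at the centre of its underside on the table, front looks along its -x, roughly towards the robot. The blue and yellow chests stand side by side, either one on the left; each roof has a band of its tray's colour along the front edge.
- hole_blue (a point): Centre of the blue tray's round finger hole, at the tab's upper face, 46 mm over the table; axes as chest_blue. Tab: level plate 36 (x) x 50 mm, 5 thick, in front of the tray; hole vertical, through, 24 mm wide, 6 mm of tab in front of it, free below to the table. The blue front panel (top at 64 mm) is 18 mm behind the hole's centre. Tray shut: at x = -111 mm in chest_blue.
- tray_blue (a joint): How far the blue tray is pulled out along chest_blue's -x, in m: 0 shut, 0.090 at its stop; it starts 0 to 0.012 open. It slides with about 1.5 N of friction and stays where it is left.
- chest_yellow: Fixed chest just like chest_blue, with a yellow tray; to be left alone.
- tray_yellow (a joint): How far the yellow tray is pulled out, in m (as tray_blue); it starts 0 to 0.012 open and is to stay so.
- pin_box: Bystander: loose purple pin box, 85 x 65 x 30 mm, origin at the centre of its underside, z up.
- thread_cone: Bystander: loose green thread cone, 68 mm wide at its foot, 115 mm tall, origin at the centre of its underside, z up.
- tape_measure: Bystander: loose orange tape measure, 70 x 40 x 62 mm, origin at the centre of its underside, z up.
Not all that is in view belongs to the job. There is more than one size of the rest; the job needs the smaller. There is more than one size of the hook; the one meant has the size given above.

How it is judged:
By the outcome, as a careful person would: the job done as asked, in the order asked, and still so for the second after the job is handed in, with the robot touching nothing.
It also fails if it takes over 58 s, if anything falls off the work surface, if the arm or the gripper's body presses on something with over 40 N, if the wrist force passes 120 N, or if a joint passes its speed limit or range.

## Working session

There is one attempt and no reset: what is moved stays moved. The work goes in short steps, Python scripts to look and compute and a tool call to move; the robot and the scene stay as the last step left them, time stands still between calls to the robot, and variables do not carry over. Pictures are saved under pics/ and viewed, and the job is handed in when it is done.

Besides the shell and the picture viewer there is one more tool, called as name(argument=value, ...) on one line, values as JSON. drive_tool: Moves the arm, as the interface text tells. Its arguments: {"type":"object","properties":{"motion":{"type":"array","items":{"type":"array"}},"claw":{"type":"number"},"force":{"type":"number"}},"required":["motion"]}

```bash
mkdir -p pics; ls
cat > h.py <<'E'
import numpy as np, cv2, json
from workcell import env
def cam(n):
    c=env.camera_params(n); return c
def ray(c,u,v,H=384):
    f=H/2/np.tan(np.radians(c['fov_y'])/2); P=np.array(c['pose'])
    d=P[:3,:3]@np.array([(u-c['cx'])/f,(v-c['cy'])/f,1]); return P[:3,3],d
def onz(c,u,v,z):
    o,d=ray(c,u,v); return o+d*(z-o[2])/d[2]
def proj(c,p):
    f=192/np.tan(np.radians(c['fov_y'])/2); P=np.array(c['pose'])
    q=P[:3,:3].T@(np.array(p)-P[:3,3]); return q[0]/q[2]*f+c['cx'],q[1]/q[2]*f+c['cy']
E
python3 - <<'E'
from h import *
for n in ['side','top','wrist']:
    c=cam(n); im=env.grab_frame(n); np.save(f'pics/{n}0.npy',im)
    cv2.imwrite(f'pics/{n}0.png',cv2.resize(im[:,:,::-1],(800,600),interpolation=cv2.INTER_CUBIC))
    print(n,c['fov_y'],c['cx'],c['cy'],np.round(c['pose'],3).tolist(), {k:v for k,v in c.items() if k not in('pose',)})
print(env.state())
E
```

```text
pics
side 48.34156014143353 256.8105322108658 198.49609542348404 [[0.924, -0.203, 0.323, 269.112], [-0.381, -0.504, 0.775, -822.146], [0.005, -0.839, -0.544, 673.504], [0.0, 0.0, 0.0, 1.0]] {'fov_y': 48.34156014143353, 'cx': 256.8105322108658, 'cy': 198.49609542348404}
top 49.55601147648046 253.93115714247665 189.83527373553966 [[-0.03, -0.992, 0.121, 491.592], [-0.999, 0.033, 0.019, 27.779], [-0.023, -0.12, -0.992, 1116.224], [0.0, 0.0, 0.0, 1.0]] {'fov_y': 49.55601147648046, 'cx': 253.93115714247665, 'cy': 189.83527373553966}
wrist 71.92880572800124 258.9664154119735 191.450446401066 [[0.273, -0.924, -0.269, 232.661], [-0.962, -0.263, -0.075, -530.991], [-0.002, 0.279, -0.96, 383.768], [0.0, 0.0, 0.0, 1.0]] {'fov_y': 71.92880572800124, 'cx': 258.9664154119735, 'cy': 191.450446401066}
{'time_s': 0.15, 'qpos': array([-7.52863157e+01,  1.83435854e+01,  8.96884570e+01,  1.15263902e-03,
        7.20431340e+01, -1.14633668e+00]), 'qvel': array([ 0.00651923, -0.14357583, -0.15057555,  0.09153955, -0.04045524,
       -0.0288845 ]), 'effort': array([ 1.28679505e-05, -4.12772441e+01, -2.32153809e+01,  7.27256318e-02,
        4.33662382e-02, -9.34660034e-05]), 'ee_pos': array([ 157.05222652, -552.76264713,  213.32264587]), 'ee_rot': array([-1.79997400e+02,  7.51393246e-02, -7.41403334e+01]), 'force': array([-0.56362271, -0.02524129,  0.91698052]), 'torque': array([-0.03182843, -0.01739522, -0.01906106]), 'gripper_width': 91.24974927853671}
```

View pics/top0.png

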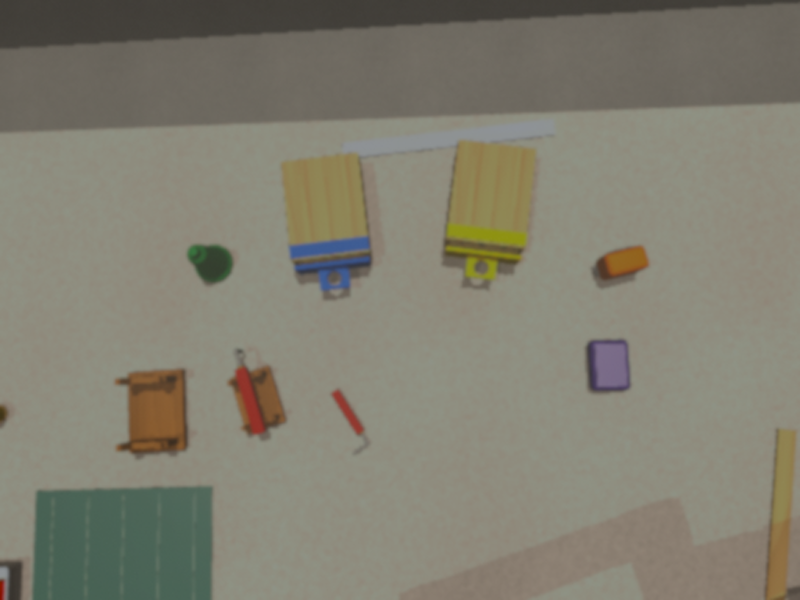

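View pics/side0.png

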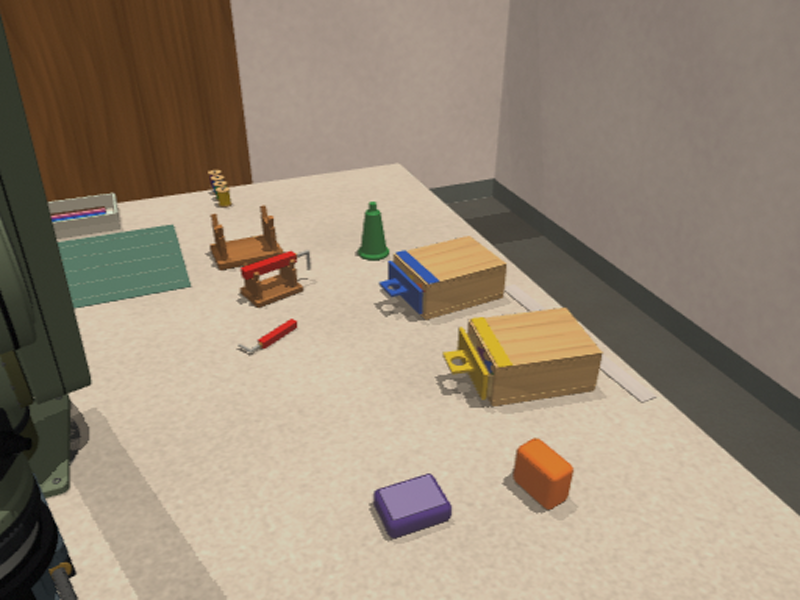

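View pics/wrist0.png

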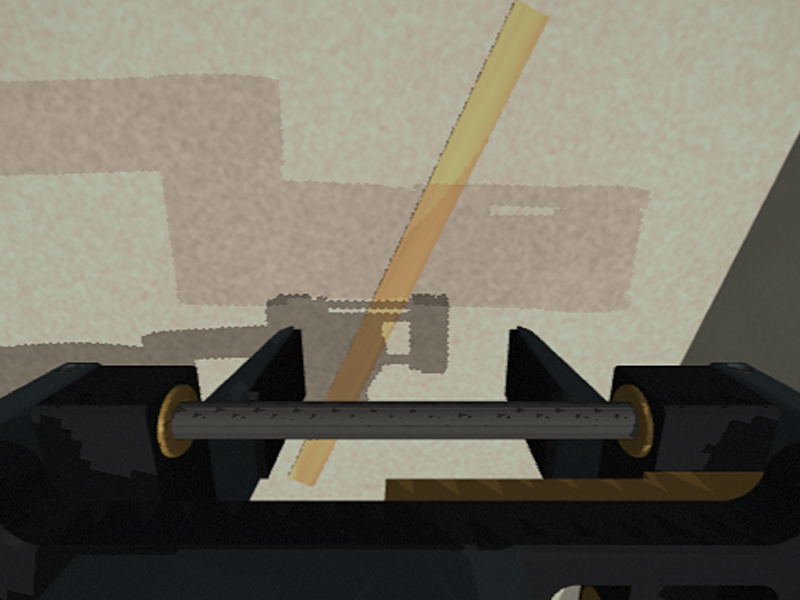

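Run:
```python
from h import *
im=np.load('pics/top0.npy'); c=cam('top'); hsv=cv2.cvtColor(im,cv2.COLOR_RGB2HSV)
cv2.imwrite('pics/crop1.png',cv2.resize(im[200:300,60:260,::-1],(800,400),interpolation=cv2.INTER_NEAREST))
cv2.imwrite('pics/crop2.png',cv2.resize(im[90:200,170:350,::-1],(800,489),interpolation=cv2.INTER_NEAREST))
s=np.load('pics/side0.npy')
cv2.imwrite('pics/crop3.png',cv2.resize(s[130:230,120:270,::-1],(800,533),interpolation=cv2.INTER_NEAREST))
m=((hsv[...,0]<6)|(hsv[...,0]>174))&(hsv[...,1]>170)&(hsv[...,2]>70)
def comps(m,z,c,mn=15):
    for q in cv2.findContours(m.astype(np.uint8),cv2.RETR_EXTERNAL,cv2.CHAIN_APPROX_NONE)[0]:
        if len(q)<mn: continue
        r=cv2.minAreaRect(q); b=cv2.boxPoints(r)
        print(np.round(r[0],1),np.round(r[1],1),'ctr',onz(c,*r[0],z).round(1),'corners',[onz(c,*p,z)[:2].round(0).tolist() for p in b])
comps(m,68,c)
print('blue');comps((hsv[...,0]>100)&(hsv[...,0]<125)&(hsv[...,1]>150)&(hsv[...,2]>60),75,c)
print('yellow');comps((hsv[...,0]>25)&(hsv[...,0]<34)&(hsv[...,1]>200)&(hsv[...,2]>60),75,c)
```

```text
[  0.5 377.5] [11.  1.] ctr [178.8 680.4  68. ] corners [[192.0, 682.0], [192.0, 680.0], [166.0, 679.0], [166.0, 681.0]]
[226.3 270.2] [9.4 1.4] ctr [420.7 123.   68. ] corners [[430.0, 131.0], [431.0, 128.0], [412.0, 115.0], [410.0, 118.0]]
[218.5 257.5] [11.4  1. ] ctr [452.3 141.8  68. ] corners [[463.0, 151.0], [465.0, 149.0], [441.0, 133.0], [440.0, 135.0]]
[159.3 255.9] [41.2  7.2] ctr [460.7 290.   68. ] corners [[508.0, 313.0], [513.0, 296.0], [414.0, 267.0], [409.0, 284.0]]
blue
yellow
[314. 171.] [ 4. 10.] ctr [ 661.4 -105.3   75. ] corners [[649.0, -100.0], [674.0, -101.0], [674.0, -111.0], [648.0, -110.0]]
[300.8 169.8] [ 2.7 10. ] ctr [665.6 -72.   75. ] corners [[654.0, -65.0], [679.0, -72.0], [677.0, -79.0], [652.0, -72.0]]
[315.  162.3] [32.2  1.6] ctr [ 683.6 -108.8   75. ] corners [[688.0, -68.0], [692.0, -69.0], [679.0, -149.0], [675.0, -148.0]]
[311.  149.7] [48.1  5.8] ctr [ 716.5 -100.4   75. ] corners [[719.0, -39.0], [734.0, -41.0], [714.0, -162.0], [699.0, -159.0]]
```

View pics/crop1.png

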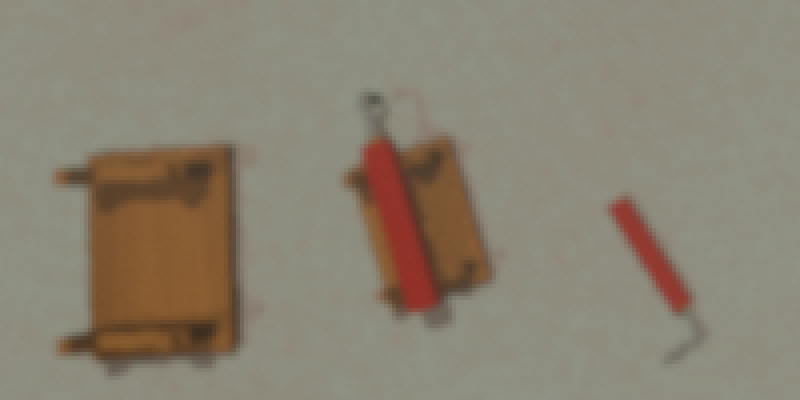

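View pics/crop2.png

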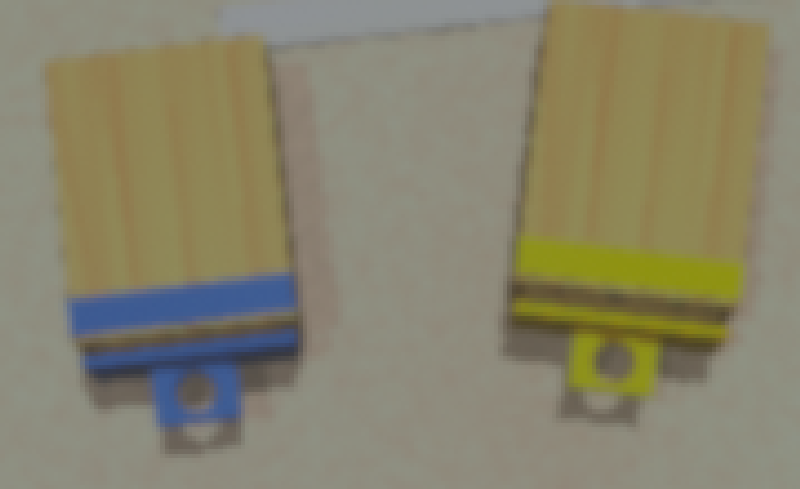

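View pics/crop3.png

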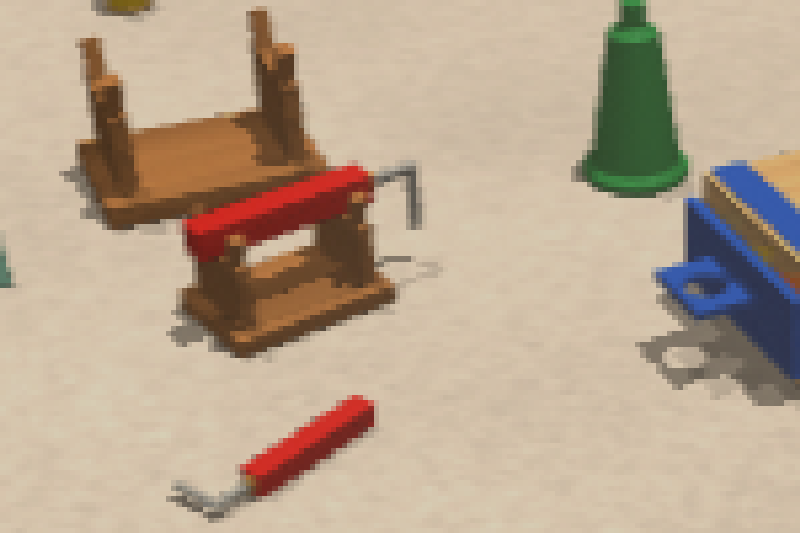

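Run:
```python
from h import *
for n,z in(('top',46),('side',46)):
    im=np.load(f'pics/{n}0.npy'); c=cam(n); hsv=cv2.cvtColor(im,cv2.COLOR_RGB2HSV)
    m=((hsv[...,0]>98)&(hsv[...,0]<125)&(hsv[...,1]>110)&(hsv[...,2]>60)).astype(np.uint8)
    cs,hi=cv2.findContours(m,cv2.RETR_CCOMP,cv2.CHAIN_APPROX_NONE)
    for q,h in zip(cs,hi[0]):
        if len(q)<8: continue
        r=cv2.minAreaRect(q); b=cv2.boxPoints(r)
        for zz in (46,75):
            print(n,'HOLE' if h[3]>=0 else '',np.round(r[0],1),np.round(r[1],1),zz,onz(c,*r[0],zz).round(1),[onz(c,*p,zz)[:2].round(0).tolist() for p in b])
c=cam('top')
for p in((372,97),(373,135),(435,300)): # hook rod bend, handle front, rear (crop1 px)
    u,v=60+p[0]/4,200+p[1]/4; print(p,onz(c,u,v,60).round(1))
```

```text
top  [213.3 175.4] [16.8 45.5] 46 [663.4 153.4  46. ] [[681.0, 215.0], [691.0, 96.0], [646.0, 92.0], [636.0, 210.0]]
top  [213.3 175.4] [16.8 45.5] 75 [658.8 149.9  75. ] [[676.0, 210.0], [685.0, 94.0], [642.0, 90.0], [632.0, 205.0]]
top  [210.4 158. ] [ 6.4 49.5] 46 [710.1 160.1  46. ] [[713.0, 226.0], [724.0, 96.0], [707.0, 95.0], [696.0, 224.0]]
top  [210.4 158. ] [ 6.4 49.5] 75 [704.1 156.5  75. ] [[707.0, 220.0], [718.0, 94.0], [701.0, 93.0], [690.0, 219.0]]
side  [252.8 183.3] [15.6 10.6] 46 [661.5 150.6  46. ] [[640.0, 170.0], [677.0, 202.0], [682.0, 132.0], [647.0, 103.0]]
side  [252.8 183.3] [15.6 10.6] 75 [643.4 105.6  75. ] [[623.0, 124.0], [658.0, 155.0], [663.0, 88.0], [630.0, 60.0]]
side HOLE [251.5 184. ] [4. 9.] 46 [656.6 148.1  46. ] [[649.0, 163.0], [673.0, 154.0], [664.0, 133.0], [641.0, 143.0]]
side HOLE [251.5 184. ] [4. 9.] 75 [638.7 103.2  75. ] [[631.0, 118.0], [654.0, 108.0], [646.0, 89.0], [624.0, 98.0]]
side  [262.1 181.6] [38.6  8.2] 46 [690.  149.2  46. ] [[685.0, 243.0], [715.0, 260.0], [694.0, 65.0], [668.0, 53.0]]
side  [262.1 181.6] [38.6  8.2] 75 [670.5 104.3  75. ] [[666.0, 194.0], [694.0, 210.0], [675.0, 24.0], [650.0, 12.0]]
side  [266.8 170.7] [30.7  5.4] 46 [727.8 202.6  46. ] [[710.0, 266.0], [731.0, 286.0], [744.0, 144.0], [725.0, 127.0]]
side  [266.8 170.7] [30.7  5.4] 75 [706.6 155.2  75. ] [[690.0, 215.0], [710.0, 235.0], [722.0, 99.0], [704.0, 83.0]]
side  [ 49.5 138.3] [ 1.3 33.4] 46 [127.4 688.5  46. ] [[75.0, 694.0], [180.0, 694.0], [180.0, 682.0], [76.0, 683.0]]
side  [ 49.5 138.3] [ 1.3 33.4] 75 [134.  618.7  75. ] [[84.0, 624.0], [184.0, 624.0], [185.0, 613.0], [85.0, 614.0]]
(372, 97) [540.6 308.   60. ]
(373, 135) [516.5 307.4  60. ]
(435, 300) [412.4 268.4  60. ]
```

drive_tool(motion=[[[0.02,0.034,0],[0,0,0]],[[0.02,0.034,0],[0,0,0]],[[0.02,0.034,0],[0,0,0]],[[0.02,0.034,0],[0,0,0]],[[0.02,0.034,0],[0,0,0]],[[0.02,0.034,0],[0,0,0]],[[0.02,0.034,0],[0,0,0]],[[0.02,0.034,0],[0,0,0]],[[0.02,0.034,0],[0,0,0]],[[0.02,0.034,0],[0,0,0]]], claw=1)

```text
time_s: 0.98
ee_pos: [357.5, -211.3, 214.0]
ee_rot: [-180.0, -0.0, -74.2]
force: [0.4, -0.7, -0.2]
gripper_width: 91.2
```

drive_tool(motion=[[[0.01,0.036,0],[0,0,0]],[[0.01,0.036,0],[0,0,0]],[[0.01,0.036,0],[0,0,0]],[[0.01,0.036,0],[0,0,0]],[[0.01,0.036,0],[0,0,0]],[[0.01,0.036,0],[0,0,0]],[[0.01,0.036,0],[0,0,0]],[[0.01,0.036,0],[0,0,0]],[[0.01,0.036,0],[0,0,0]],[[0.01,0.036,0],[0,0,0]]])

```text
time_s: 1.82
ee_pos: [457.0, 148.8, 213.9]
ee_rot: [180.0, -0.0, -74.1]
force: [0.4, 0.0, -0.7]
gripper_width: 91.2
```

drive_tool(motion=[[[0.003,0.034,0],[0,0,0]],[[0.003,0.034,0],[0,0,0]],[[0.003,0.03,0],[0,0,0]],[[0.002,0.025,0],[0,0,0]],[[0,0.015,0],[0,0,0]],[[0,0.008,0],[0,0,0]],[[0,0,0],[0,0,0]],[[0,0,0],[0,0,0]],[[0,0,0],[0,0,0]],[[0,0,0],[0,0,0]]])

```text
time_s: 2.65
ee_pos: [468.2, 291.6, 214.2]
ee_rot: [180.0, -0.0, -74.2]
force: [-0.1, 0.1, 0.0]
gripper_width: 91.1
```

Run:
```python
from h import *
import pickle
c=cam('wrist'); im=env.grab_frame('wrist'); np.save('pics/w1.npy',im); pickle.dump(c,open('w1.pkl','wb'))
cv2.imwrite('pics/w1.png',cv2.resize(im[:,:,::-1],(800,600),interpolation=cv2.INTER_CUBIC))
hsv=cv2.cvtColor(im,cv2.COLOR_RGB2HSV)
m=((hsv[...,0]<6)|(hsv[...,0]>174))&(hsv[...,1]>150)&(hsv[...,2]>50)
for q in cv2.findContours(m.astype(np.uint8),cv2.RETR_EXTERNAL,cv2.CHAIN_APPROX_NONE)[0]:
    if len(q)<60: continue
    r=cv2.minAreaRect(q); b=cv2.boxPoints(r); print(np.round(b,1).tolist(), onz(c,*r[0],70).round(1),[onz(c,*p,70)[:2].round(1).tolist() for p in b])
```

```text
[[339.29998779296875, 192.3000030517578], [349.79998779296875, 190.1999969482422], [357.0, 225.8000030517578], [346.3999938964844, 227.89999389648438]] [463.9 173.8  70. ] [[481.6, 192.3], [487.7, 180.7], [445.6, 154.5], [439.1, 166.6]]
[[250.0, 141.0], [266.0, 141.0], [266.0, 226.0], [250.0, 226.0]] [465.1 292.4  70. ] [[512.1, 315.4], [517.2, 297.3], [413.5, 267.2], [407.9, 287.0]]
```

View pics/w1.png

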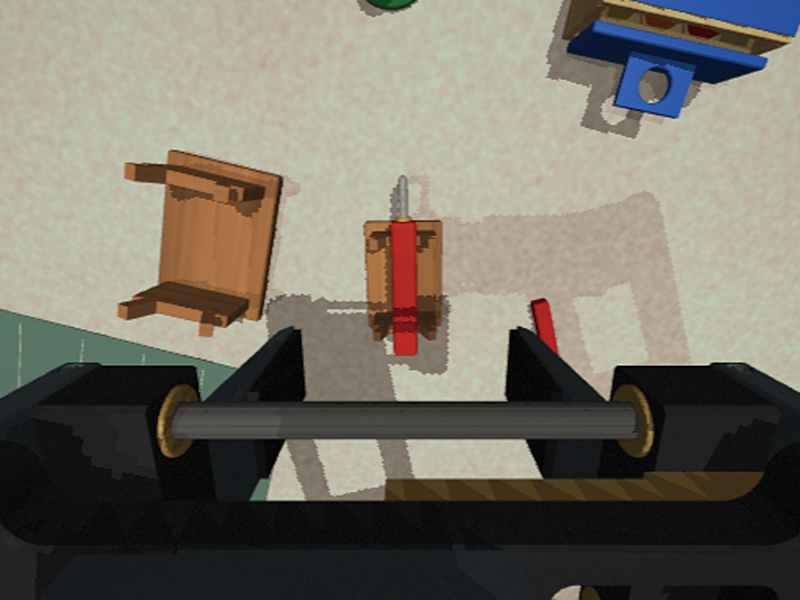

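Run:
```python
from h import *
import pickle
c=pickle.load(open('w1.pkl','rb')); im=np.load('pics/w1.npy')
hsv=cv2.cvtColor(im,cv2.COLOR_RGB2HSV)
m=((hsv[...,0]<6)|(hsv[...,0]>174))&(hsv[...,1]>150)&(hsv[...,2]>50); m[:,300:]=0
P=[];
for r in range(139,230):
    x=np.where(m[r])[0]
    if len(x): 
        if r%6==0 or r<144 or r>222: print(r,x.min(),x.max(),im[r,x].mean(0).round())
        P.append((onz(c,x.mean(),r,70))[:2])
P=np.array(P[3:-3]); vx=cv2.fitLine(P.astype(np.float32),cv2.DIST_L2,0,.01,.01).ravel(); print(vx,np.degrees(np.arctan2(vx[1],vx[0])))
cv2.imwrite('pics/c4.png',cv2.resize(im[100:240,220:300,::-1],(340,595),interpolation=cv2.INTER_NEAREST))
b=im[20:90,380:460];cv2.imwrite('pics/c5.png',cv2.resize(b[:,:,::-1],(640,560),interpolation=cv2.INTER_NEAREST))
```

```text
141 252 264 [80. 17. 12.]
142 251 265 [132.  21.  21.]
143 250 265 [184.  40.  37.]
144 250 265 [183.  45.  40.]
150 250 266 [170.  39.  35.]
156 250 265 [173.  40.  36.]
162 250 265 [172.  39.  35.]
168 251 265 [175.  39.  35.]
174 251 266 [171.  38.  34.]
180 251 266 [170.  38.  34.]
186 251 266 [170.  39.  34.]
192 251 266 [168.  37.  33.]
198 252 266 [96. 19. 17.]
204 251 266 [168.  36.  33.]
210 252 266 [121.  25.  22.]
216 252 266 [181.  41.  37.]
222 252 266 [179.  40.  36.]
223 252 266 [180.  40.  36.]
224 253 266 [182.  39.  35.]
225 253 266 [184.  39.  36.]
226 253 265 [186.  38.  34.]
[9.5741206e-01 2.8872493e-01 4.6451752e+02 2.9171927e+02] 16.781633
```

View pics/c4.png

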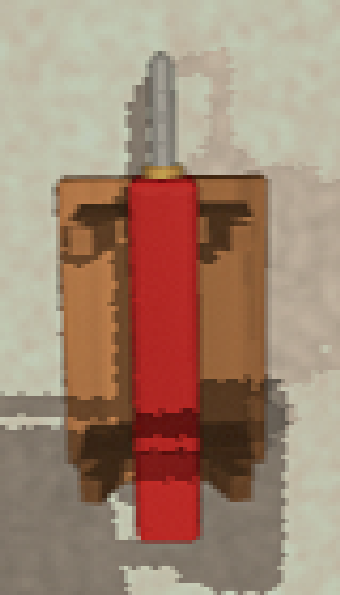

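View pics/c5.png

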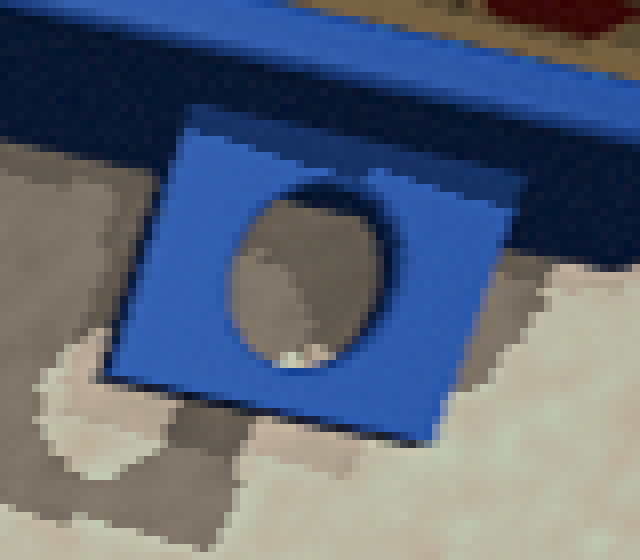

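drive_tool(motion=[[[0.0042,0.0025,-0.01],[0,0,0.0175]],[[0,0,-0.02],[0,0,0]],[[0,0,-0.02],[0,0,0]],[[0,0,-0.02],[0,0,0]],[[0,0,-0.02],[0,0,0]],[[0,0,-0.02],[0,0,0]],[[0,0,-0.015],[0,0,0]],[[0,0,-0.005],[0,0,0]],[[0,0,0],[0,0,0]],[[0,0,0],[0,0,0]]])

```text
time_s: 3.53
ee_pos: [472.8, 295.4, 84.1]
ee_rot: [-180.0, 0.0, -73.1]
force: [-0.3, 0.7, 0.3]
gripper_width: 91.4
```

Run:
```python
from h import *
import pickle
c=cam('wrist'); im=env.grab_frame('wrist'); np.save('pics/w2.npy',im)
print(env.state()['ee_pos'],env.state()['ee_rot'])
cv2.imwrite('pics/w2.png',cv2.resize(im[:,:,::-1],(800,600),interpolation=cv2.INTER_CUBIC))
hsv=cv2.cvtColor(im,cv2.COLOR_RGB2HSV)
m=((hsv[...,0]<6)|(hsv[...,0]>174))&(hsv[...,1]>150)&(hsv[...,2]>50)
q=max(cv2.findContours(m.astype(np.uint8),cv2.RETR_EXTERNAL,cv2.CHAIN_APPROX_NONE)[0],key=len)
mm=np.zeros_like(m,np.uint8); cv2.drawContours(mm,[q],-1,1,-1)
P=[]
for r in range(384):
    x=np.where(mm[r])[0]
    if len(x)>8:
        P.append(onz(c,x.mean(),r,70)[:2]); 
        if r%12==0: print(r,x.min(),x.max(),onz(c,x.min(),r,70).round(1),onz(c,x.max()+1,r,70).round(1))
print(P[0],P[-1]);vx=cv2.fitLine(np.array(P[4:-4],np.float32),cv2.DIST_L2,0,.01,.01).ravel(); print(vx,np.degrees(np.arctan2(vx[1],vx[0])))
c=pickle.load(open('w1.pkl','rb'))
for p in((393.1,66.9),(434.4,75),(419.5,54.1),(444.4,46.2)): print(onz(c,*p,46).round(1))
```

```text
[473.10729656 295.62365687  84.72612276] [-1.79903382e+02  1.65767387e-02 -7.31389478e+01]
168 249 273 [511.  314.9  70. ] [516.2 297.9  70. ]
180 248 274 [502.4 313.1  70. ] [508.1 294.5  70. ]
192 248 274 [493.8 310.6  70. ] [499.5 291.8  70. ]
204 249 274 [485.2 307.3  70. ] [490.7 289.   70. ]
216 249 273 [476.1 304.7  70. ] [481.5 286.8  70. ]
228 249 273 [466.7 301.9  70. ] [472.2 283.8  70. ]
240 249 273 [457.1 299.2  70. ] [462.7 280.8  70. ]
252 249 273 [447.3 296.3  70. ] [452.9 277.6  70. ]
[514.18910528 306.93218722] [446.6479487 286.3121898]
[9.5742196e-01 2.8869215e-01 4.8165994e+02 2.9688925e+02] 16.779673
[638.  176.5  46. ]
[643.2 126.   46. ]
[658.9 152.6  46. ]
[674.2 128.7  46. ]
```

View pics/w2.png

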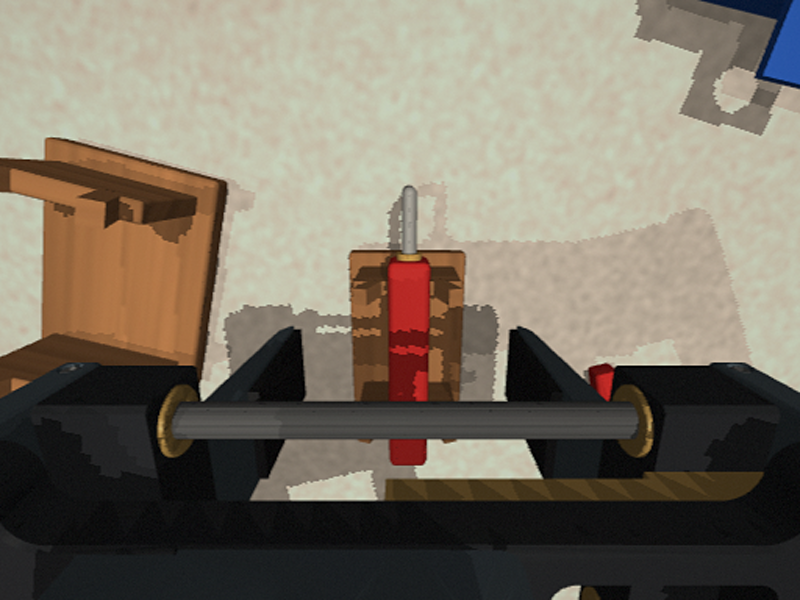

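drive_tool(motion=[[[0,-0.001,-0.01],[0,0,0]],[[0,0,-0.012],[0,0,0]],[[0,0,-0.012],[0,0,0]],[[0,0,-0.006],[0,0,0]],[[0,0,-0.003],[0,0,0]],[[0,0,0],[0,0,0]],[[0,0,0],[0,0,0]],[[0,0,0],[0,0,0]],[[0,0,0],[0,0,0]],[[0,0,0],[0,0,0]]])

```text
time_s: 4.42
ee_pos: [472.6, 294.5, 41.5]
ee_rot: [-179.9, 0.0, -73.1]
force: [1.1, -0.0, 0.4]
gripper_width: 91.0
```

drive_tool(motion=[[[0,0,0],[0,0,0]],[[0,0,0],[0,0,0]],[[0,0,0],[0,0,0]],[[0,0,0],[0,0,0]],[[0,0,0],[0,0,0]],[[0,0,0],[0,0,0]],[[0,0,0],[0,0,0]],[[0,0,0],[0,0,0]],[[0,0,0],[0,0,0]],[[0,0,0],[0,0,0]]], claw=0, force=30)

```text
time_s: 5.25
ee_pos: [472.3, 294.4, 41.0]
ee_rot: [180.0, -0.0, -73.1]
force: [0.1, 0.2, -0.0]
gripper_width: 27.3
```

drive_tool(motion=[[[0,0,0],[0,0,0]],[[0,0,0],[0,0,0]],[[0,0,0],[0,0,0]],[[0,0,0],[0,0,0]],[[0,0,0],[0,0,0]],[[0,0,0],[0,0,0]],[[0,0,0],[0,0,0]],[[0,0,0],[0,0,0]],[[0,0,0],[0,0,0]],[[0,0,0],[0,0,0]]])

```text
time_s: 6.08
ee_pos: [472.4, 294.3, 41.0]
ee_rot: [180.0, -0.0, -73.1]
force: [0.5, -1.1, -0.2]
gripper_width: 20.0
```

drive_tool(motion=[[[0,0,0.003],[0,0,0]],[[0,0,0.006],[0,0,0]],[[0,0,0.01],[0,0,0]],[[0,0,0.015],[0,0,0]],[[0,0,0.02],[0,0,0]],[[0,0,0.02],[0,0,0]],[[0,0,0.016],[0,0,0]],[[0,0,0.007],[0,0,0]],[[0,0,0.003],[0,0,0]],[[0,0,0],[0,0,0]]])

```text
time_s: 6.92
ee_pos: [472.4, 294.5, 141.6]
ee_rot: [-179.9, 0.0, -73.1]
force: [0.2, 0.1, -1.4]
gripper_width: 20.0
```

Run:
```python
from h import *
for n in('wrist','side'):
    im=env.grab_frame(n); np.save(f'pics/{n}3.npy',im)
    if n=='side': im=im[90:240,100:300]
    cv2.imwrite(f'pics/{n}3.png',cv2.resize(im[:,:,::-1],(800,600),interpolation=cv2.INTER_CUBIC))
print(env.state()['ee_pos'],env.state()['ee_rot'])
```

```text
[471.74996808 294.00084271 140.19450791] [ 1.79902287e+02 -2.84281723e-02 -7.31403704e+01]
```

View pics/wrist3.png

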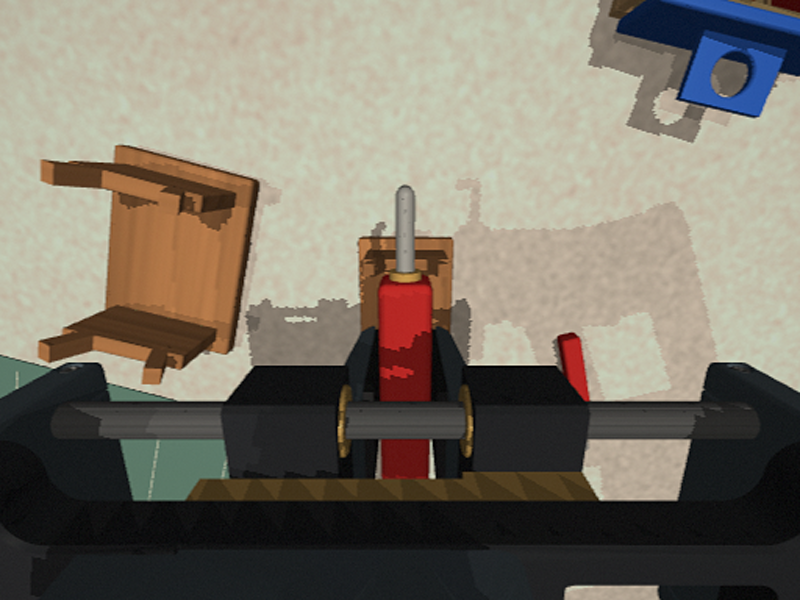

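View pics/side3.png

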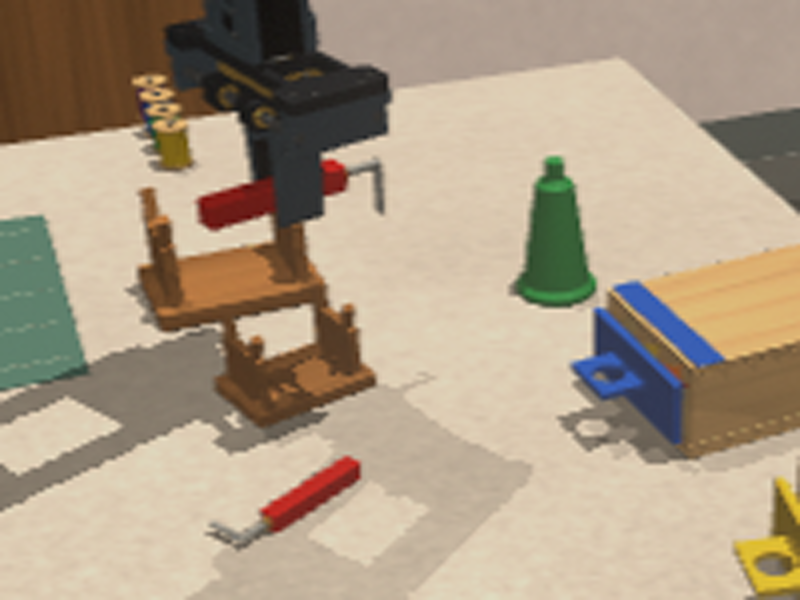

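drive_tool(motion=[[[0.006,-0.008,0],[0,0,-0.012]],[[0.012,-0.016,0],[0,0,-0.024]],[[0.016,-0.021,0],[0,0,-0.028]],[[0.016,-0.021,0],[0,0,-0.028]],[[0.016,-0.021,-0.005],[0,0,-0.028]],[[0.016,-0.021,-0.01],[0,0,-0.028]],[[0.014,-0.019,-0.01],[0,0,-0.028]],[[0.01,-0.014,-0.005],[0,0,-0.02]],[[0.005,-0.008,0],[0,0,-0.008]],[[0.001,0,0],[0,0,0]]])

```text
time_s: 7.85
ee_pos: [584.8, 143.2, 109.8]
ee_rot: [179.9, -0.1, -85.0]
force: [0.4, 0.5, -0.7]
gripper_width: 20.1
```

Run:
```python
from h import *
import pickle
s=env.state();print(s['ee_pos'],s['ee_rot'])
c=cam('wrist'); pickle.dump(c,open('w4.pkl','wb'))
for n in('wrist','side'):
    im=env.grab_frame(n); np.save(f'pics/{n}4.npy',im)
    if n=='side': im=im[110:230,180:340]
    cv2.imwrite(f'pics/{n}4.png',cv2.resize(im[:,:,::-1],(800,600),interpolation=cv2.INTER_CUBIC))
```

```text
[584.811116   143.24068539 109.82785717] [ 1.79889590e+02 -5.15861078e-02 -8.49785490e+01]
```

View pics/wrist4.png

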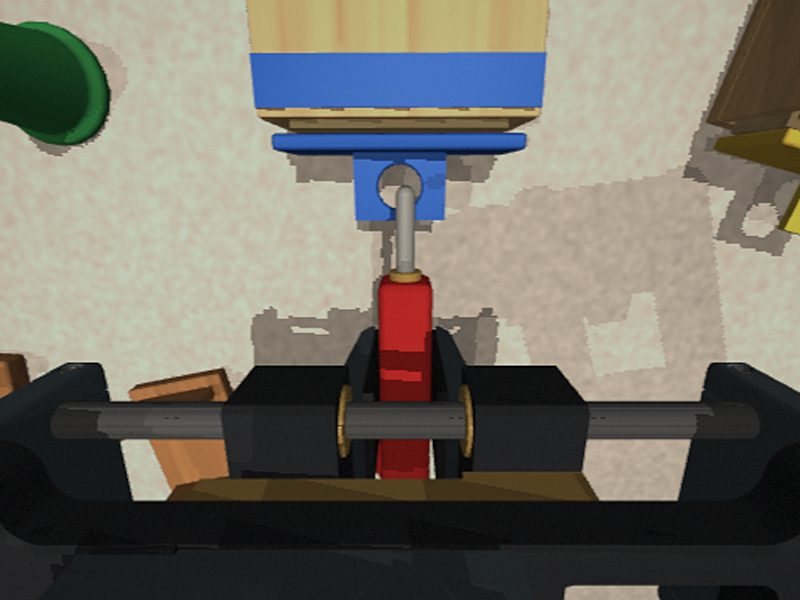

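View pics/side4.png

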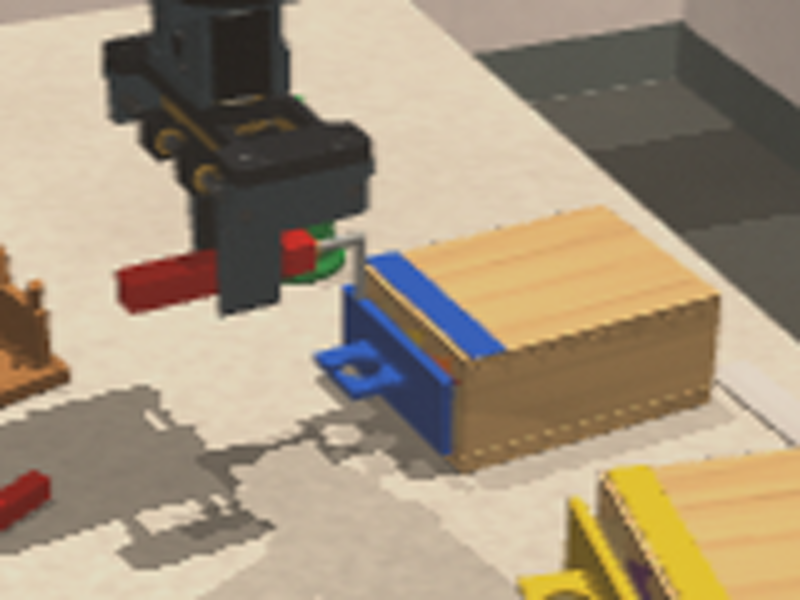

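Run:
```python
from h import *
import pickle
c=pickle.load(open('w4.pkl','rb')); im=np.load('pics/wrist4.npy')
cv2.imwrite('pics/c6.png',cv2.resize(im[80:180,215:305,::-1],(540,600),interpolation=cv2.INTER_NEAREST))
hsv=cv2.cvtColor(im,cv2.COLOR_RGB2HSV)
m=((hsv[...,0]>98)&(hsv[...,0]<125)&(hsv[...,1]>110)&(hsv[...,2]>90))
for r in range(96,144,3):
    x=np.where(m[r,215:305])[0]+215; 
    if len(x): 
        g=np.where(np.diff(x)>2)[0]; print(r,x.min(),x.max(),[(x[i],x[i+1]) for i in g])
T=np.array([584.8,143.2,109.8]); y=np.radians(5.02); u=np.array([np.cos(y),np.sin(y),0])
print('pred tip',T+74.5*u, 'px of rod top end', proj(c,T+74.5*u+[0,0,19]))
print('hole',onz(c,256,117,46), 'proj side/est',proj(c,(658.5,152.5,46)))
```

```text
99 226 285 []
102 226 284 []
105 226 284 [(np.int64(251), np.int64(259))]
108 226 284 [(np.int64(246), np.int64(265))]
111 227 284 [(np.int64(243), np.int64(268))]
114 227 284 [(np.int64(242), np.int64(269))]
117 227 284 [(np.int64(241), np.int64(270))]
120 227 284 [(np.int64(241), np.int64(270))]
123 227 284 [(np.int64(241), np.int64(270))]
126 227 284 [(np.int64(243), np.int64(268))]
129 227 284 [(np.int64(245), np.int64(266))]
132 228 283 [(np.int64(249), np.int64(266))]
135 228 283 [(np.int64(252), np.int64(266))]
138 228 283 [(np.int64(252), np.int64(266))]
pred tip [659.01423397 149.71900889 109.8       ] px of rod top end (np.float64(259.7164767369188), np.float64(122.27501621261406))
hole [660.66945365 152.7754133   46.        ] proj side/est (np.float64(256.1071491579975), np.float64(119.65624320115893))
```

View pics/c6.png

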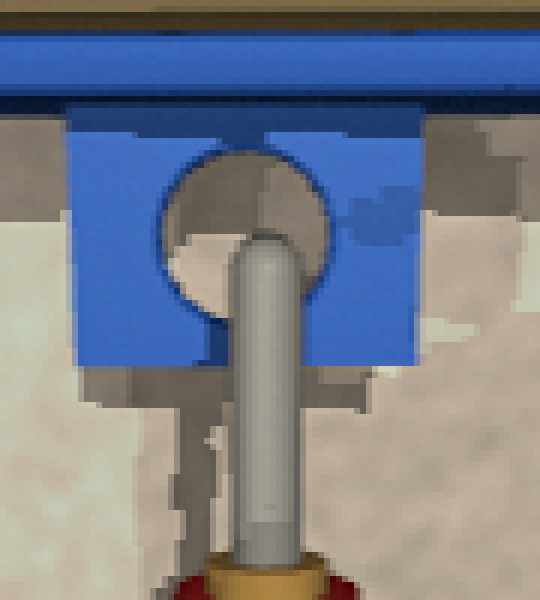

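drive_tool(motion=[[[0,0.003,0],[0,0,0]],[[0,0,-0.006],[0,0,0]],[[0,0,-0.008],[0,0,0]],[[0,0,-0.008],[0,0,0]],[[0,0,-0.008],[0,0,0]],[[0,0,-0.006],[0,0,0]],[[0,0,-0.002],[0,0,0]],[[0,0,0],[0,0,0]],[[0,0,0],[0,0,0]],[[0,0,0],[0,0,0]]])

```text
time_s: 8.78
ee_pos: [584.7, 148.4, 73.3]
ee_rot: [-180.0, 0.0, -84.8]
force: [0.1, 0.6, -0.5]
gripper_width: 19.8
```

Run:
```python
from h import *
s=env.state();print(s['ee_pos'],s['ee_rot'])
a=env.grab_frame('wrist')[70:190,200:320]; b=env.grab_frame('side')[150:210,225:285]
o=np.hstack([cv2.resize(a,(400,400),interpolation=cv2.INTER_NEAREST),cv2.resize(b,(400,400),interpolation=cv2.INTER_NEAREST)])
cv2.imwrite('pics/w5.png',o[:,:,::-1])
```

```text
[584.70860391 148.40345055  73.31648293] [-1.79953003e+02  1.26641985e-03 -8.48325073e+01]
```

View pics/w5.png

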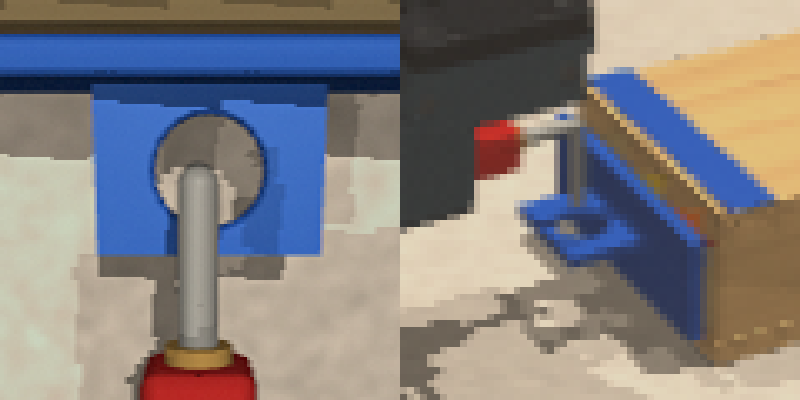

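drive_tool(motion=[[[0,-0.0022,0],[0,0,0]],[[0,0,0],[0,0,0]],[[0,0,-0.003],[0,0,0]],[[0,0,-0.004],[0,0,0]],[[0,0,-0.005],[0,0,0]],[[0,0,-0.005],[0,0,0]],[[0,0,-0.005],[0,0,0]],[[0,0,-0.004],[0,0,0]],[[0,0,0],[0,0,0]],[[0,0,0],[0,0,0]]])

```text
time_s: 9.72
ee_pos: [584.1, 146.2, 46.5]
ee_rot: [180.0, -0.0, -84.8]
force: [0.3, 0.1, -1.0]
gripper_width: 19.7
```

Run:
```python
from h import *
s=env.state();print(s['ee_pos'],s['ee_rot'],s['force'])
a=env.grab_frame('wrist')[70:190,200:320]; b=env.grab_frame('side')[150:210,225:285]
o=np.hstack([cv2.resize(a,(400,400),interpolation=cv2.INTER_NEAREST),cv2.resize(b,(400,400),interpolation=cv2.INTER_NEAREST)])
cv2.imwrite('pics/w6.png',o[:,:,::-1])
```

```text
[584.14869206 146.15743357  46.53419219] [ 1.79955257e+02 -1.17253286e-02 -8.48222683e+01] [ 0.32694791  0.1027434  -1.04895141]
```

View pics/w6.png

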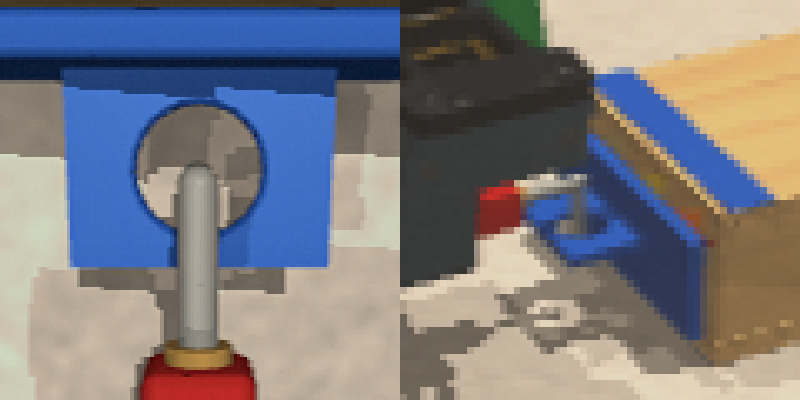

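drive_tool(motion=[[[-0.003,-0.0003,0],[0,0,0]],[[-0.003,-0.0003,0],[0,0,0]],[[-0.003,-0.0003,0],[0,0,0]],[[-0.004,-0.0003,0],[0,0,0]],[[-0.005,-0.0004,0],[0,0,0]],[[-0.005,-0.0004,0],[0,0,0]],[[-0.005,-0.0005,0],[0,0,0]],[[-0.005,-0.0005,0],[0,0,0]],[[-0.005,-0.0005,0],[0,0,0]],[[-0.005,-0.0005,0],[0,0,0]]])

```text
time_s: 10.65
ee_pos: [541.0, 142.2, 47.2]
ee_rot: [-180.0, 0.0, -84.8]
force: [2.8, 0.7, -0.4]
gripper_width: 19.8
```

Run:
```python
from h import *
s=env.state();print(s['ee_pos'],s['ee_rot'],s['force'])
a=env.grab_frame('wrist')[70:190,200:320]; b=env.grab_frame('side')[150:210,225:285]
o=np.hstack([cv2.resize(a,(400,400),interpolation=cv2.INTER_NEAREST),cv2.resize(b,(400,400),interpolation=cv2.INTER_NEAREST)])
cv2.imwrite('pics/w7.png',o[:,:,::-1])
```

```text
[540.97899273 142.20418462  47.15555778] [-1.79969948e+02  3.31112090e-03 -8.48265344e+01] [ 2.77920741  0.73981165 -0.35964809]
```

View pics/w7.png

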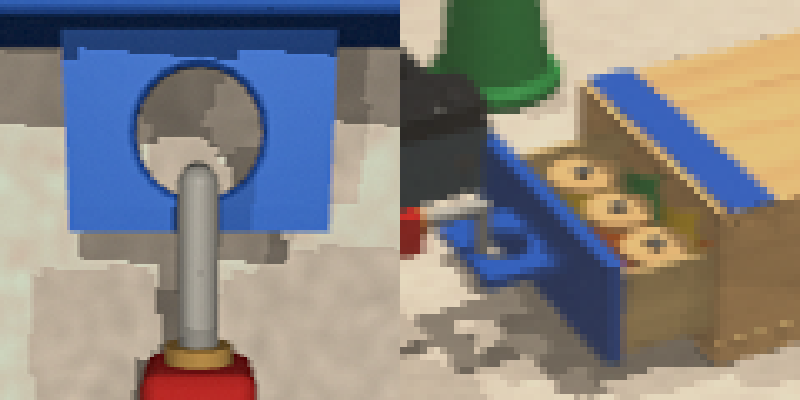

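drive_tool(motion=[[[-0.005,-0.0005,0],[0,0,0]],[[-0.005,-0.0004,0],[0,0,0]],[[-0.005,-0.0005,0],[0,0,0]],[[-0.005,-0.0004,0],[0,0,0]],[[-0.005,-0.0005,0],[0,0,0]],[[-0.005,-0.0004,0],[0,0,0]],[[-0.004,-0.0003,0],[0,0,0]],[[-0.002,-0.0002,0],[0,0,0]],[[-0.001,-0.0001,0],[0,0,0]],[[0,0,0],[0,0,0]]])

```text
time_s: 11.58
ee_pos: [503.8, 138.8, 47.0]
ee_rot: [180.0, -0.0, -84.8]
force: [0.1, -0.0, -1.0]
gripper_width: 20.1
```

Run:
```python
from h import *
s=env.state();print(s['ee_pos'],s['ee_rot'],s['force'])
a=env.grab_frame('wrist')[50:190,190:330]; b=env.grab_frame('side')[130:230,205:305]
o=np.hstack([cv2.resize(a,(400,400),interpolation=cv2.INTER_NEAREST),cv2.resize(b,(400,400),interpolation=cv2.INTER_NEAREST)])
cv2.imwrite('pics/w8.png',o[:,:,::-1])
```

```text
[503.82906243 138.80953345  46.96073794] [ 1.79954494e+02 -1.05231648e-02 -8.48245587e+01] [ 0.13204127 -0.03776834 -1.00382717]
```

View pics/w8.png

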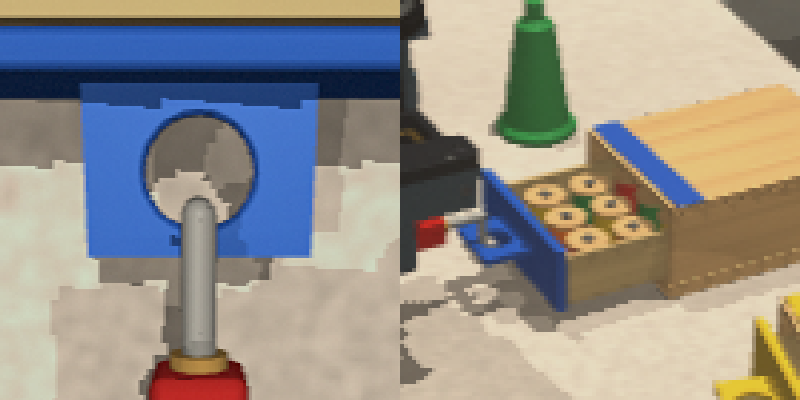

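drive_tool(motion=[[[0.003,0.0003,0],[0,0,0]],[[0.003,0.0002,0],[0,0,0]],[[0,0,0],[0,0,0]],[[0,0,0.004],[0,0,0]],[[0,0,0.008],[0,0,0]],[[0,0,0.012],[0,0,0]],[[0,0,0.014],[0,0,0]],[[0,0,0.02],[0,0,0]],[[0,0,0.02],[0,0,0]],[[0,0,0.016],[0,0,0]]])

```text
time_s: 12.52
ee_pos: [510.6, 139.5, 143.2]
ee_rot: [-179.9, 0.0, -84.8]
force: [-0.1, 0.3, -0.5]
gripper_width: 19.7
```

drive_tool(motion=[[[-0.002,0.008,0],[0,0,0.012]],[[-0.004,0.016,0],[0,0,0.022]],[[-0.005,0.021,0],[0,0,0.028]],[[-0.005,0.021,0],[0,0,0.028]],[[-0.005,0.021,0],[0,0,0.028]],[[-0.005,0.021,0],[0,0,0.028]],[[-0.005,0.02,0],[0,0,0.028]],[[-0.004,0.016,0],[0,0,0.02]],[[-0.003,0.009,0],[0,0,0.01]],[[-0.0002,0.002,0],[0,0,0]]])

```text
time_s: 13.35
ee_pos: [471.0, 295.8, 140.4]
ee_rot: [179.9, 0.0, -73.0]
force: [-0.0, -1.6, -1.4]
gripper_width: 19.5
```

drive_tool(motion=[[[0,0,0],[0,0,0]],[[0,0,0],[0,0,0]],[[0,0,-0.005],[0,0,0]],[[0,0,-0.01],[0,0,0]],[[0,0,-0.015],[0,0,0]],[[0,0,-0.015],[0,0,0]],[[0,0,-0.01],[0,0,0]],[[0,0,-0.005],[0,0,0]],[[0,0,0],[0,0,0]],[[0,0,0],[0,0,0]]])

```text
time_s: 14.18
ee_pos: [472.4, 294.3, 80.9]
ee_rot: [180.0, -0.0, -73.2]
force: [0.1, 0.4, -0.7]
gripper_width: 19.9
```

Run:
```python
from h import *
s=env.state();print(s['ee_pos'],s['ee_rot'],s['force'])
a=env.grab_frame('wrist')[100:250,190:340]; b=env.grab_frame('side')[130:230,130:230]
o=np.hstack([cv2.resize(a,(400,400),interpolation=cv2.INTER_NEAREST),cv2.resize(b,(400,400),interpolation=cv2.INTER_NEAREST)])
cv2.imwrite('pics/w9.png',o[:,:,::-1])
```

```text
[472.37374965 294.26143749  80.92003516] [ 1.79999297e+02 -6.89248038e-03 -7.31567396e+01] [ 0.0695569   0.35743779 -0.69102743]
```

View pics/w9.png

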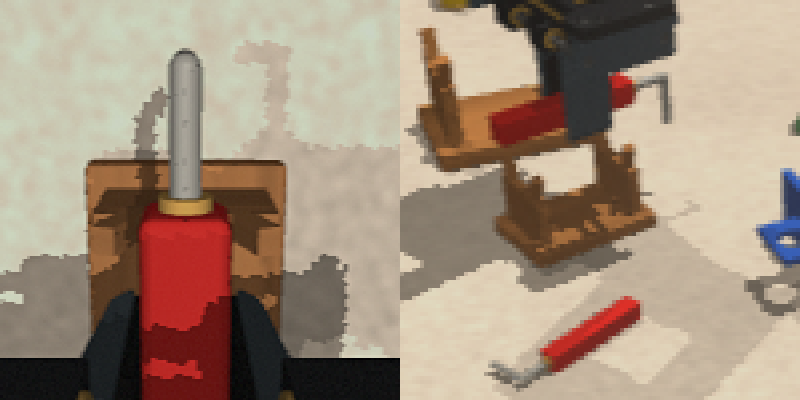

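Centred over the rest at exactly the pick-up x, y and yaw. Lower by 40 mm to the pick height.

drive_tool(motion=[[[0,0,-0.006],[0,0,0]],[[0,0,-0.008],[0,0,0]],[[0,0,-0.008],[0,0,0]],[[0,0,-0.007],[0,0,0]],[[0,0,-0.005],[0,0,0]],[[0,0,-0.003],[0,0,0]],[[0,0,-0.002],[0,0,0]],[[0,0,-0.0007],[0,0,0]],[[0,0,0],[0,0,0]],[[0,0,0],[0,0,0]]])

```text
time_s: 15.12
ee_pos: [472.4, 294.5, 41.5]
ee_rot: [-180.0, 0.0, -73.1]
force: [-0.2, 0.5, -0.9]
gripper_width: 19.5
```

Run:
```python
from h import *
s=env.state();print(s['ee_pos'],s['ee_rot'],s['force'])
```

```text
[472.40592789 294.52164888  41.51035793] [-1.79958449e+02  5.03771094e-03 -7.31397408e+01] [-0.23780399  0.45169349 -0.87003609]
```

drive_tool(motion=[[[0,0,-0.0005],[0,0,0]],[[0,0,0],[0,0,0]],[[0,0,0],[0,0,0]],[[0,0,0],[0,0,0]],[[0,0,0],[0,0,0]],[[0,0,0],[0,0,0]],[[0,0,0],[0,0,0]],[[0,0,0],[0,0,0]],[[0,0,0],[0,0,0]],[[0,0,0],[0,0,0]]])

```text
time_s: 15.95
ee_pos: [472.4, 294.5, 41.0]
ee_rot: [-180.0, 0.0, -73.1]
force: [0.7, -0.5, 1.0]
gripper_width: 19.8
```

drive_tool(motion=[[[0,0,0],[0,0,0]],[[0,0,0],[0,0,0]],[[0,0,0],[0,0,0]],[[0,0,0],[0,0,0]],[[0,0,0],[0,0,0]],[[0,0,0],[0,0,0]],[[0,0,0],[0,0,0]],[[0,0,0],[0,0,0]],[[0,0,0],[0,0,0]],[[0,0,0],[0,0,0]]], claw=1)

```text
time_s: 16.78
ee_pos: [472.1, 294.4, 40.8]
ee_rot: [180.0, -0.0, -73.1]
force: [-0.4, -0.2, 1.0]
gripper_width: 84.1
```

drive_tool(motion=[[[0,0,0],[0,0,0]],[[0,0,0],[0,0,0]],[[0,0,0.005],[0,0,0]],[[0,0,0.015],[0,0,0]],[[0,0,0.025],[0,0,0]],[[0,0,0.03],[0,0,0]],[[0,0,0.03],[0,0,0]],[[0,0,0.03],[0,0,0]],[[0,0,0.03],[0,0,0]],[[0,0,0.008],[0,0,0]]])

```text
time_s: 17.62
ee_pos: [474.2, 295.6, 219.4]
ee_rot: [-179.5, 0.1, -73.1]
force: [-0.8, 0.5, 1.2]
gripper_width: 91.2
```

Run:
```python
from h import *
s=env.state();print(s['ee_pos'],s['force'])
c=cam('wrist');im=env.grab_frame('wrist'); b=env.grab_frame('side');t=env.grab_frame('top');np.save('pics/top9.npy',t)
cv2.imwrite('pics/w10.png',im[:,:,::-1]); cv2.imwrite('pics/s10.png',cv2.resize(b[:,:,::-1],(800,600)))
cv2.imwrite('pics/t10.png',cv2.resize(t[:,:,::-1],(800,600)))
hsv=cv2.cvtColor(im,cv2.COLOR_RGB2HSV)
m=((hsv[...,0]<6)|(hsv[...,0]>174))&(hsv[...,1]>150)&(hsv[...,2]>50); m[:,300:]=0
P=[]
for r in range(384):
    x=np.where(m[r,220:300])[0]+220
    if len(x)>9: P.append(onz(c,x.mean(),r,70)[:2])
print(P[0],P[-1]);vx=cv2.fitLine(np.array(P[4:-4],np.float32),cv2.DIST_L2,0,.01,.01).ravel(); print(vx,np.degrees(np.arctan2(vx[1],vx[0])))
```

```text
[474.21215912 295.62132257 219.35449223] [-0.77577856  0.50772113  1.15075329]
[512.57674755 307.46732316] [410.1215971  276.35813831]
[9.5633131e-01 2.9228479e-01 4.6298178e+02 2.9231088e+02] 16.994793
```

View pics/w10.png

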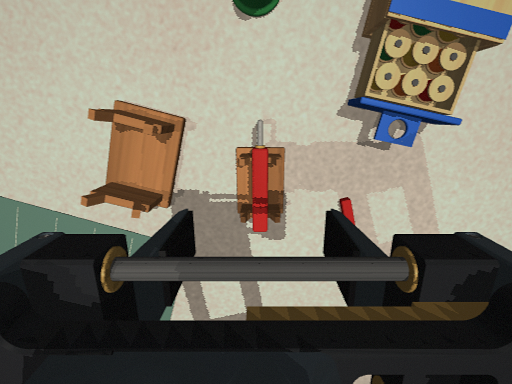

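View pics/s10.png

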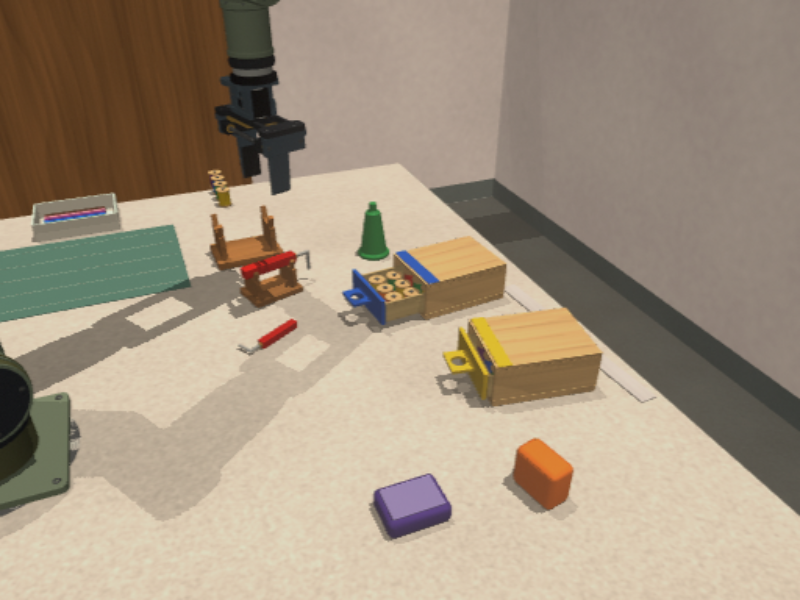

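View pics/t10.png

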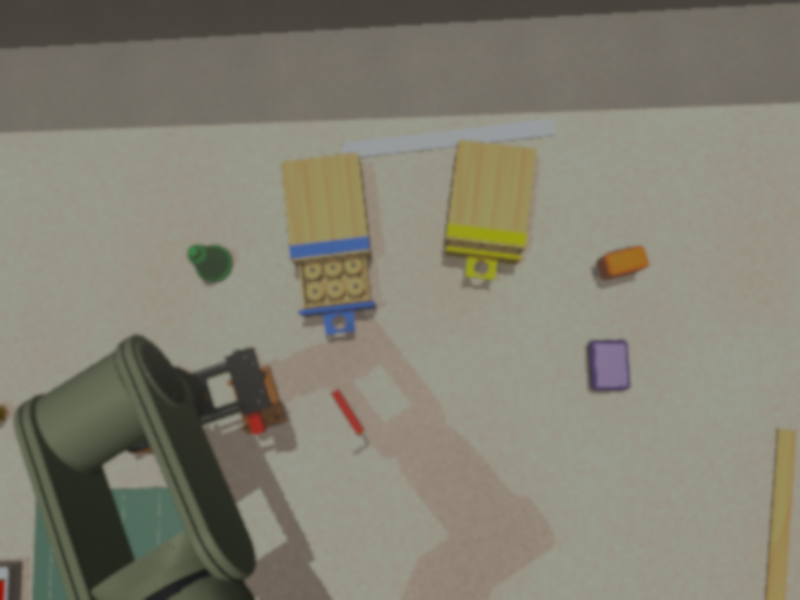

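Run:
```python
from h import *
c=cam('top')
def hole(f):
    im=np.load(f); hsv=cv2.cvtColor(im,cv2.COLOR_RGB2HSV)
    m=((hsv[...,0]>98)&(hsv[...,0]<125)&(hsv[...,1]>110)&(hsv[...,2]>60)).astype(np.uint8)
    ys,xs=np.where(m); return ys.max(), xs[ys>ys.max()-4].mean()
for f in('pics/top0.npy','pics/top9.npy'):
    v,u=hole(f); print(v,u,onz(c,u,v+.5,46))
w=np.abs(np.load('pics/top0.npy').astype(int)-np.load('pics/top9.npy'))[90:330,280:500]; print('diff yellow/bystander region',w.max())
```

```text
184 213.0 [639.59936465 154.61842873  46.        ]
212 215.7058823529412 [566.45887974 148.97290326  46.        ]
diff yellow/bystander region 25
```

drive_tool(motion=[[[0,0,0],[0,0,0]],[[0,0,0],[0,0,0]],[[0,0,0],[0,0,0]],[[0,0,0],[0,0,0]],[[0,0,0],[0,0,0]],[[0,0,0],[0,0,0]],[[0,0,0],[0,0,0]],[[0,0,0],[0,0,0]],[[0,0,0],[0,0,0]],[[0,0,0],[0,0,0]]])

```text
time_s: 18.6
ee_pos: [472.2, 294.4, 213.8]
ee_rot: [-180.0, -0.0, -73.1]
force: [-0.5, 1.4, 0.6]
gripper_width: 91.5
```

```bash
python3 -c "
from workcell import env
print(env.job_done())"
```

```text
the job is handed in; nothing more can be done
None
```

I took the red-handled hook from the smaller rest, hooked it into the blue tray's finger hole and pulled the tray out. I then laid the hook back in its rest, let go and lifted clear. I handed the job in at about 18.6 s; no verdict is reported.

**Last checks:**
- **Blue tray:** the top view shows it moved about 73 mm from where it started. By my estimate it was already about 10 mm open, so it now stands near 83 mm. Even if it started fully shut, 73 mm is more than the 67.5 mm needed.
- **Hook:** it lies level in its notches, within about 2 mm of where it was. Its angle reads 17.0° against 16.8° before, within measuring error.
- **Yellow tray and other things:** the pictures show nothing moved. The area around the yellow tray, pin box and tape measure matches the first top view apart from small brightness differences. I checked the thread cone only by eye.
- **Forces:** the wrist force read at most about 3 N at the end of any move. Peaks within a move were not recorded.

No check failed. The tray's starting opening is the least certain figure, because the top camera resolves only about 2.6 mm per pixel.

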